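Pulse the coffee grinder by its bayonet lid

TASK

Clear the empty coffee grinder with a pulse run: pick up its lid by the bar grip, lower it with its pins through the collar's slots until it sits fully down, then turn it clockwise (seen from above) against the return spring to the pulse mark, the single long mark half way to the lock. Never turn it on until it clicks into the lock, leave the things around where they stand, and finish while still holding the lid at the pulse mark, since it springs back if let go.

Things in the scene. Friction and masses are not known exactly. Their poses are not given: they have to be found in the camera images.
- grinder: Fixed coffee grinder: round steel body on a black foot 116 mm wide, black collar 104 mm wide, 120 mm high in all. Origin: centre of its underside; z up. The collar's bore is 60 mm wide. Two 13 mm wide slots open out of it to radius 38 mm on the grinder's +x and -x sides, for the lid's pins. Both sides are alike, so the lid goes in either way round
- grinder_mouth (a point): Centre of the collar's top face, 120 mm above the table, on the grinder's axis. Under the 5.5 mm thick lip the lid's pins run clockwise (seen from above) from the slots, 80 degrees to an end stop; other stops bar the other way. Sprung balls in the channel click behind the pins (lock) at about 66 degrees, felt as a stiff rise from 55 on
- slot_mark (a point): Short white bar on the collar's rim beside the slot on the grinder's +x side, 48 mm from the axis: lid open, 0 degrees. The same marks repeat half a turn round
- pulse_mark (a point): Single long white bar on the collar's rim that runs on over the edge and 12 mm down the collar's side; point on the rim 48 mm from the axis, 40 degrees clockwise of the slot mark: the pulse position, half way. A pair of short bars at 80 degrees marks the lock
- lid: Loose grey lid, about 0.13 kg, standing on its plug. Origin: centre of its underside; z up. Plug 56 mm wide, 16 mm high; two 8 mm thick pins stick out of it along +x and -x to radius 36 mm, centred 5 mm above the underside. Flange 85 mm wide, 16 to 22.5 mm high. Alike after half a turn. Seated, the flange lies on the collar and the origin is 104 mm above the table on the grinder's axis
- lid_grip (a point): Point on the lid's axis, 47 mm above its underside, in the black bar grip: the height to grip it. The bar is 60 mm long along the lid's x (in line with the pins), 18 mm wide along y, from 22 to 56.5 mm above the underside. A white tick on the flange at each end of the bar points at the marks
- run_ring (a joint): Angle of the grinder's switch ring under the lip, rad; 0 at rest, grows clockwise. The pins meet its dogs about 5 degrees past the slots' middle and push it on, so it reads about 0.61 with the lid at the pulse mark. Its spring resists with 0.08 N m at first, 0.17 N m at the pulse mark, and turns the lid back when let go. The lock clicks at about 1.07
- sugar_tin: White round tin, 92 mm in diameter, 96 mm high, a bystander. Origin: centre of its underside
- mug: Black mug, 95 mm high, a bystander. Origin: centre of its underside
- cocoa: Shaker jar with a mustard cap, 42 mm wide, 106 mm high, a bystander. Origin: centre of its underside
- coffee_scoop: Black coffee measuring scoop, 119 mm long, 28 mm high, a bystander. Origin: near its middle, on the table

How it is judged:
On the way, in this order (a step that is already met when the one before it is completed fails the run):
1. the lid is lifted off the table in the gripper (height (world z) of lid above 0.03 m and contact force between the fingers and lid above 1 N), for 0.2 s.
2. the lid sits fully down on the collar, its pins through the slots, not yet turned (z of lid in the frame of grinder below 0.107 m and horizontal distance between lid and grinder below 0.005 m and angle between lid's own z axis and vertical below 0.08 rad and value of joint run_ring below 0.2 rad), for 0.2 s.
3. the lid is turned clockwise to the pulse mark and held there (value of joint run_ring between 0.42 and 0.8 rad and angle between the x axis of lid and the x axis of grinder, either way round between 0.52 and 0.88 rad), for 0.5 s.
At the end, for the whole second after the job is handed in: The lid sits down on the collar (within 3.5 mm in height, 5 mm off the axis, less than 0.08 rad tilted), turned 40 degrees clockwise from the slots to the pulse mark, within 10 degrees (switch ring 0.42 to 0.80 rad), held there by the fingers against the return spring (all of step 3 and z of lid in the frame of grinder below 0.1075 m and horizontal distance between lid and grinder below 0.005 m and angle between lid's own z axis and vertical below 0.08 rad and contact force between the fingers and lid above 1 N); the arm keeps its last pose, push and grip.
It fails at once if the lid is turned on into the lock (value of joint run_ring above 1.06 rad).
It fails at once if a bystander is pushed away or knocked over (distance of any of sugar_tin, mug, cocoa, coffee_scoop from where it was at the start of the episode above 0.04 m or angle between any of mug, cocoa, sugar_tin's own z axis and vertical above 0.6 rad).
It also fails if it takes over 45 s, if anything falls off the work surface, if the arm or the gripper's body presses on something with over 40 N, if the wrist force passes 120 N, or if a joint passes its speed limit or range.

ROBOT

A 6-joint arm with a two-finger parallel gripper is mounted at the origin on a cart in front of the work surface, level with it; the furniture and walls round the work are solid. World frame = base frame: x ahead of the robot, y to its left, z up, the work surface at z = 0. Lengths are in m, angles in rad, forces in N, time in s.
With the tool pointing down it reaches from about 0.25 to 0.725 m from the base axis. Payload 4 kg.
Tool frame: the origin (TCP) lies on the front face of the gripper's body, between the roots of the fingers; the fingertips stand 73 mm ahead of it and the grasp point (between the pads) lies 54 mm ahead of it; z points along the fingers, y is the line along which they close (so a half turn about z gives the same grasp; the last joint's range is limited). The gripper opens to 85 mm and grips with 20 to 120 N. Pads are 22 mm wide; open, the fingers measure 114 mm over their backs; the gripper's body (76 mm by 85 mm) begins 54 mm behind the grasp point. The pads swing forward as they close: fully open they stand 13 mm farther back than shut.
Start: joints at [1.321, 0.241, 0.005, 1.335, 0, 1.571], TCP at [0.124, 0.484, 0.304] pointing down, gripper open.
Joint ranges: [-2.72, 2.72], [-1.05, 1.87], [-1.09, 1.28], [-1.99, 2.15], [-1.42, 1.44], [-3.14, 3.14]. Speed limits (rad/s): [2.79, 2.79, 3.14, 3.14, 3.14, 3.14].

INTERFACE

Orientations are given as a unit quaternion [x, y, z, w].
In Python, from rig import manip, vision, ticket, models gives the robot as it stands.
- The arm moves only by the tool carry_out, never from a script. Its argument "steps" is a list of rows, each an object with "slide": the shift along the tool's x, y, z in units of 0.1 m (1.0 is 0.1 m), a list of three; "delta_rot": the turn, a rotation vector about the tool's x, y, z in units of 180 degrees (1.0 is 180 degrees), a list of three; "gripper": the finger opening in mm, from 0 to 85.4. In form: [{"slide": [tx, ty, tz], "delta_rot": [ax, ay, az], "gripper": gripper}, ...]. A call has 1 to 5 rows; each row shifts and turns the commanded pose from where the row before left it, along the tool's axes as they then stand; what a row does not reach is not made up. A row lasts 1/10 s, in which the tool goes at most 50 mm and 8.59 degrees, less where a joint would pass 70% of its speed; a pose out of reach is approached as far as the arm can. A call with a number of a shift or a turn outside -1 to 1 is refused whole. A call with a gripper value outside its range is refused whole. The fingers move at their own pace and stop on an object; "force" is the grip in N (left out, the last holds). Time passes only in rows, so rows that do not move let the fingers close. It gives the time, the measured TCP pose, the force, the opening and the grip force at its end, in the units of the state.
- manip.observe(): the state, without advancing time (a new reading comes with each control period).
- vision.snapshot(name): name is "scene" or "side" or "wrist"; returns a dict with "image" (420x560x3 uint8, blue, green, red), "z_map" (420x560 float32, m along the optical axis (not along the pixel's ray), 0 where there is no reading), "K" (3x3 intrinsics, pixels), "k1" (the pictures are not rectified: a ray, as slopes to the right and down, at radius r is drawn at 1 + k1 r^2 times it, then the intrinsics apply), "extrinsics" (4x4, takes a point from camera to world coordinates). Camera axes: x right, y down, z forward; pixel columns grow to the right and rows downward; lengths in m; the calibration is good to about 2 mm. A picture is of the moment at which its call begins.
- ticket.close_job(): hands the job in; it is judged then, once.
Trained networks look in a picture, given as the dict that the camera call returned (one of the last four; its "shot" number tells which), for a name from the list of things; names that differ only in an ending like _2 or _b are one class to them, and where a whole thing is asked for, a point or a joint stands for the part that bears it (a point fixed in the world has none). Each returns a list of dicts, best first, with "p" (0 to 1); they miss things now and then, are a little off and sometimes report something else, mostly with a low value. They report only what shows in the picture. A call takes as long as a camera call.
- models.cut_out(target, picture): "region" (420x560 bool, what is visible of it) and "rect" ([left, top, right, bottom] in pixels, round what is visible of it).
- models.mark_of(target, picture): "uv" ([column, row] in pixels: a listed point, or the origin of a listed thing).
The state is a dict: "t": time; "q": joint angles; "qvel": joint speeds; "joint_efforts": joint torques, N m; "tcp_pos": TCP position; "orientation": TCP orientation; "contact_force": force on the tool from outside, world axes, zero at the start; "ft_torque": the same for the moment, N m; "grip_width": finger opening in m; "grasp_force": force on a finger pad.
Only numpy, scipy, OpenCV 4.12 (cv2) and the standard library are available. Lean on these libraries where they do the work, as an engineer would, in place of code of your own. Each camera call takes 0.05 s, during which the arm holds its last target. There are 200 camera calls.

## Working session

There is one attempt and no reset: what is moved stays moved. The work goes in short steps, Python scripts to look and compute and a tool call to move; the robot and the scene stay as the last step left them, time stands still between calls to the robot, and variables do not carry over. Pictures are saved under pics/ and viewed, at most 10 in all, crops included, and the job is handed in when it is done.

Besides the shell and the picture viewer there is one more tool, called after ">>>" as a command line: name --argument value ..., lists and objects as JSON in quotes. carry_out: Moves the arm, as the interface text tells. Shifts and turns lie within -1 to 1; 1 stands for 0.1 m of shift or 180 degrees of turn. Its arguments: {"type":"object","properties":{"steps":{"type":"array"},"force":{"type":"number"}},"required":["steps"]}

```bash
mkdir -p pics; cat > h.py <<'E'
import numpy as np, cv2
from rig import manip, vision, ticket, models
from scipy.spatial.transform import Rotation as R
def rays(p,uv):
    uv=np.atleast_2d(np.asarray(uv,float)); K=p["K"]
    d=np.c_[(uv[:,0]-K[0,2])/K[0,0],(uv[:,1]-K[1,2])/K[1,1]]; s=d.copy()
    for _ in range(20): s=d/(1+p["k1"]*(s**2).sum(1,keepdims=True))
    return np.c_[s,np.ones(len(s))]
def onplane(p,uv,z):
    E=np.array(p["extrinsics"]); r=rays(p,uv)@E[:3,:3].T; o=E[:3,3]
    return o+r*((z-o[2])/r[:,2])[:,None]
def pts(p,mask):
    v,u=np.nonzero(mask&(p["z_map"]>0)); E=np.array(p["extrinsics"])
    c=rays(p,np.c_[u,v])*p["z_map"][v,u][:,None]
    return c@E[:3,:3].T+E[:3,3], np.c_[u,v]
E
python3 - <<'E'
from h import *
print(manip.observe())
P={n:vision.snapshot(n) for n in("scene","side","wrist")}
Z=dict(grinder=0,grinder_mouth=.12,slot_mark=.12,pulse_mark=.12,lid=0,lid_grip=.047,sugar_tin=0,mug=0,cocoa=0,coffee_scoop=0)
for n,p in P.items():
    cv2.imwrite(f"pics/{n}0.png",p["image"]); print(n,np.round(np.array(p["extrinsics"])[:3,3],3))
    for t,z in Z.items():
        for m in models.mark_of(t,p)[:2]: print(t,round(m["p"],2),np.round(m["uv"]),np.round(onplane(p,m["uv"],z)[0],4))
E
```

```text
{'t': 0.0, 'q': array([1.32093946e+00, 2.41430938e-01, 3.73422429e-03, 1.33519229e+00,
       9.76564843e-06, 1.57079697e+00]), 'qvel': array([-0.00050471,  0.00039808, -0.00068543, -0.00111115,  0.00164885,
       -0.00141223]), 'joint_efforts': array([-6.32616229e-04, -3.72317183e+01,  2.52408224e+01,  1.69056054e-02,
       -8.87344027e-05, -1.37940953e-05]), 'tcp_pos': array([0.12351357, 0.48401646, 0.30300764]), 'orientation': array([ 1.24603983e-01,  9.92206003e-01, -1.03757732e-03, -1.35222328e-04]), 'contact_force': array([0.1779175 , 0.65740015, 0.37687848]), 'ft_torque': array([-0.00260519,  0.03129127, -0.03558253]), 'grasp_force': 0.0, 'grip_width': 0.08523858866678348}
scene [ 0.101 -0.392  0.736]
grinder 0.68 [262. 285.] [ 0.4738 -0.0022  0.    ]
grinder_mouth 0.88 [260. 244.] [ 0.4721 -0.0006  0.12  ]
grinder_mouth 0.68 [245. 188.] [0.5522 0.1236 0.12  ]
slot_mark 0.56 [270. 223.] [0.5193 0.0222 0.12  ]
slot_mark 0.34 [315. 368.] [ 0.365  -0.2209  0.12  ]
pulse_mark 0.89 [284. 233.] [ 0.5205 -0.0129  0.12  ]
lid 0.95 [196. 224.] [0.4866 0.2158 0.    ]
lid_grip 0.67 [19
[... 266 characters left out ...]
coffee_scoop 0.86 [317. 368.] [ 0.4194 -0.1894  0.    ]
side [0.205 0.758 0.399]
grinder 0.71 [312. 262.] [0.4737 0.0007 0.    ]
grinder 0.46 [296. 204.] [ 0.652  -0.3349  0.    ]
grinder_mouth 0.97 [313. 209.] [0.4752 0.0065 0.12  ]
slot_mark 0.58 [293. 209.] [0.5106 0.0259 0.12  ]
pulse_mark 0.93 [296. 204.] [ 0.5197 -0.0109  0.12  ]
lid 0.68 [259. 316.] [0.4823 0.2264 0.    ]
lid 0.27 [313. 263.] [0.4704 0.0022 0.    ]
lid_grip 0.59 [260. 290.] [0.4819 0.2231 0.047 ]
sugar_tin 0.74 [232. 247.] [0.6626 0.0128 0.    ]
sugar_tin 0.67 [213. 268.] [0.6434 0.1173 0.    ]
mug 0.57 [180. 292.] [0.6449 0.222  0.    ]
coffee_scoop 0.91 [361. 235.] [ 0.4193 -0.1918  0.    ]
wrist [0.043 0.504 0.372]
```

```bash
python3 -c "
import cv2,numpy as np
a=[cv2.imread(f'pics/{n}0.png') for n in('scene','side','wrist')]
a[0]=a[0]
c=np.vstack([np.hstack(a[:2]),np.hstack([a[2],a[2]*0])]);cv2.imwrite('pics/all.png',cv2.resize(c,(800,600),interpolation=cv2.INTER_AREA))"
```

```text
(no output)
```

View pics/all.png

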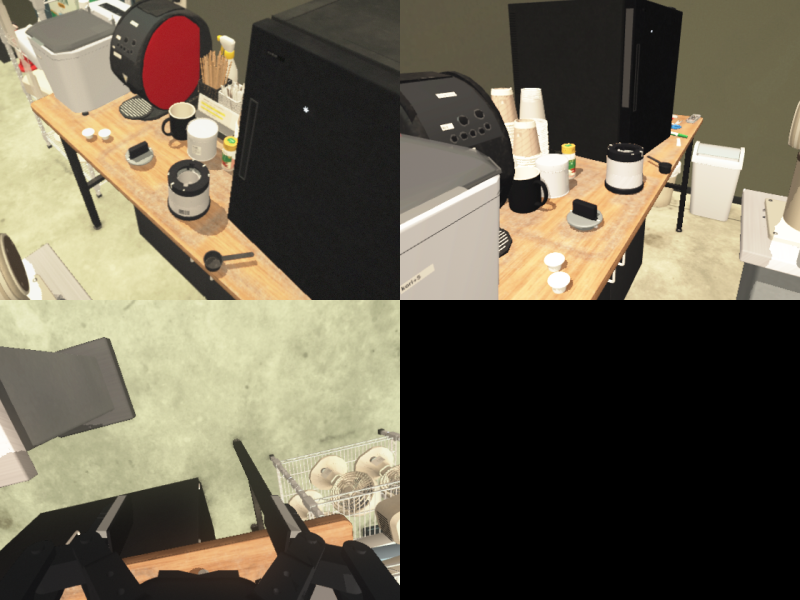

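The combined picture shows the grinder at about (262,250) in the scene view, and the lid with its bar at (196,215). The tin, mug and cocoa stand behind them, and the scoop is at (317,368). Next I'll refine the lid pose from depth.

```bash
python3 - <<'E'
from h import *
for n in("scene","side"):
    p=vision.snapshot(n)
    for t in("lid","grinder","sugar_tin","mug","cocoa"):
        c=models.cut_out(t,p)
        if not c: continue
        X,uv=pts(p,c[0]["region"]); print(n,t,round(c[0]["p"],2),len(X),c[0]["rect"])
        if t=="lid":
            b=X[(X[:,2]>.03)&(X[:,2]<.065)]; f=X[(X[:,2]>.018)&(X[:,2]<.027)]
            top=b[b[:,2]>.052]
            for nm,q in(("bar",b),("top",top),("flange",f)):
                if len(q)<5: continue
                (cx,cy),(w,h),a=cv2.minAreaRect((q[:,:2]*1000).astype(np.float32)); print(nm,len(q),cx,cy,w,h,a, q.mean(0))
                w_,v_=np.linalg.eigh(np.cov(q[:,:2].T)); print(" pca",np.degrees(np.arctan2(v_[1,1],v_[0,1])))
        elif t=="grinder":
            f=X[(X[:,2]>.114)&(X[:,2]<.126)]; (cx,cy),r=cv2.minEnclosingCircle((f[:,:2]*1000).astype(np.float32)); print(len(f),cx,cy,r,np.median(f[:,2]))
        else:
            q=X[X[:,2]>.06]; print(np.percentile(q,[2,50,98],axis=0).round(3).tolist())
    im=p["image"]; x0,y0=(150,170) if n=="scene" else (220,180)
    cv2.imwrite(f"pics/c_{n}.png",cv2.resize(im[y0:y0+140,x0:x0+180] ,None,fx=2.2,fy=2.2*1.9,interpolation=cv2.INTER_CUBIC)[:600])
a=[cv2.imread(f"pics/c_{n}.png") for n in("scene","side")]
cv2.imwrite("pics/c.png",np.hstack(a)[:, :800])
E
```

```text
scene lid 0.81 971 [174.4, 197.8, 218.4, 230.0]
bar 395 488.1764221191406 218.52682495117188 21.40656280517578 60.819190979003906 84.315185546875 [0.48497129 0.21442579 0.04790911]
 pca 172.38109495378157
top 186 487.34466552734375 218.26832580566406 20.44321632385254 59.07592010498047 80.53059387207031 [0.48680855 0.21728153 0.05570741]
 pca 173.32929105263287
flange 522 484.32037353515625 211.92059326171875 70.39517974853516 83.32234954833984 61.2312126159668 [0.48115997 0.20354506 0.02207975]
 pca 153.10572838376925
scene grinder 0.7 4550 [231.6, 222.4, 292.1, 307.4]
1543 475.7903137207031 -6.179840087890625 53.82497787475586 0.11978140613446608
scene sugar_tin 0.83 2375 [262.0, 164.2, 302.8, 228.0]
[[0.601, 0.065, 0.062], [0.636, 0.102, 0.093], [0.687, 0.152, 0.097]]
scene mug 0.7 1617 [227.3, 145.6, 273.6, 196.2]
[[0.59, 0.173, 0.061], [0.654, 0.218, 0.081], [0.701, 0.252, 0.095]]
scene cocoa 0.7 844 [311.5, 190.0, 330.9, 240.9]
[[0.633, -0.012, 0.062], [0.642, 0.003, 0.098], [0.669, 0.025, 0.107]]
side lid 0.89 1593 [234.9, 280.9, 286.3, 320.6]
bar 650 487.7935791015625 221.711
[... 233 characters left out ...]
4 0.22325875 0.05571783]
 pca 175.38875173017442
flange 777 483.3236389160156 226.16336059570312 83.05552673339844 70.39839935302734 34.35663986206055 [0.48236394 0.23646647 0.02218615]
 pca -158.93957753213172
side grinder 0.82 3519 [285.3, 200.8, 341.0, 275.3]
676 473.5975341796875 -3.7976322174072266 53.28604507446289 0.1202961901053674
side sugar_tin 0.96 2300 [187.8, 216.1, 237.4, 275.5]
[[0.601, 0.07, 0.061], [0.633, 0.13, 0.093], [0.687, 0.157, 0.097]]
side mug 0.62 2803 [152.7, 231.7, 204.3, 298.0]
[[0.589, 0.176, 0.061], [0.644, 0.225, 0.08], [0.698, 0.255, 0.095]]
side cocoa 0.69 632 [222.8, 199.7, 246.2, 249.0]
[[0.632, -0.004, 0.062], [0.643, 0.022, 0.093], [0.669, 0.039, 0.107]]
```

View pics/c.png

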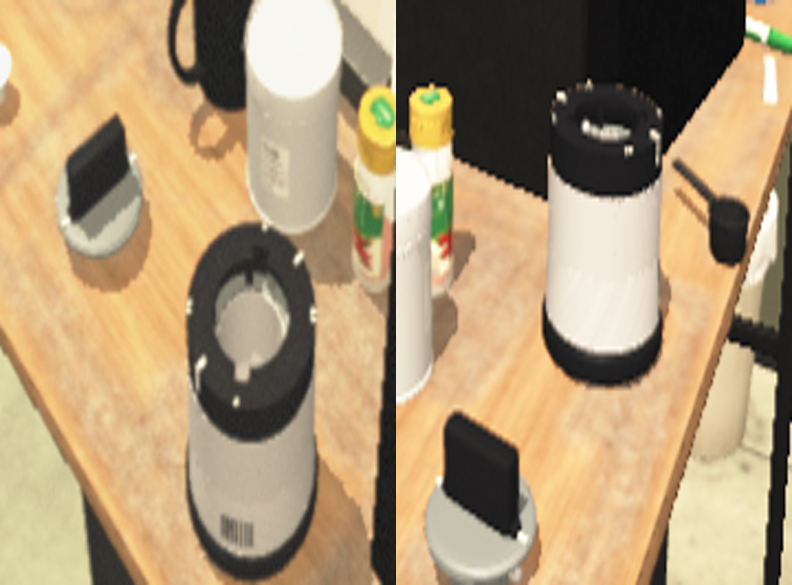

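The crop shows the lid's bar running about −5° from world x. The collar's slot is at about +27°, with the long pulse mark clockwise of it. Both positions are consistent between the two cameras. Next I'll move over the lid.

>>> carry_out --steps '[{"slide": [-0.38,-0.15,0.05],"delta_rot": [0,0,0],"gripper": 85},{"slide": [-0.38,-0.15,0.05],"delta_rot": [0,0,0],"gripper": 85},{"slide": [-0.38,-0.15,0.05],"delta_rot": [0,0,0],"gripper": 85},{"slide": [-0.38,-0.15,0.05],"delta_rot": [0,0,0],"gripper": 85},{"slide": [-0.38,-0.15,0.05],"delta_rot": [0,0,0],"gripper": 85}]' --force 40

```text
t: 2.75
tcp_pos: [0.2902, 0.3638, 0.2789]
orientation: [0.124, 0.992, 0.0, 0.0]
contact_force: [1.1, 1.0, 0.2]
grip_width: 0.0849
grasp_force: 0.0
```

>>> carry_out --steps '[{"slide": [-0.38,-0.15,0.05],"delta_rot": [0,0,0],"gripper": 85},{"slide": [-0.38,-0.15,0.05],"delta_rot": [0,0,0],"gripper": 85},{"slide": [-0.38,-0.15,0.05],"delta_rot": [0,0,0],"gripper": 85},{"slide": [-0.38,-0.15,0.05],"delta_rot": [0,0,0],"gripper": 85},{"slide": [-0.38,-0.15,0.05],"delta_rot": [0,0,0],"gripper": 85}]'

```text
t: 3.25
tcp_pos: [0.456, 0.244, 0.2538]
orientation: [0.125, 0.992, 0.0, 0.0]
contact_force: [0.4, 1.2, 0.5]
grip_width: 0.0849
grasp_force: 0.0
```

>>> carry_out --steps '[{"slide": [-0.36,-0.16,0.0],"delta_rot": [0,0,0],"gripper": 85},{"slide": [0,0,0],"delta_rot": [0,0,-0.025],"gripper": 85},{"slide": [0,0,0],"delta_rot": [0,0,-0.025],"gripper": 85},{"slide": [0,0,0],"delta_rot": [0,0,0],"gripper": 85},{"slide": [0,0,0],"delta_rot": [0,0,0],"gripper": 85}]'

```text
t: 3.75
tcp_pos: [0.4856, 0.2208, 0.2539]
orientation: [0.047, 0.999, 0.0, -0.0]
contact_force: [0.5, -0.4, -0.1]
grip_width: 0.0852
grasp_force: 0.0
```

```bash
python3 - <<'E'
from h import *
p=vision.snapshot("wrist"); cv2.imwrite("pics/w1.png",p["image"])
X,uv=pts(p,np.ones(p["z_map"].shape,bool))
near=np.hypot(X[:,0]-.486,X[:,1]-.221)<.055
for nm,lo,hi in(("top",.052,.06),("bar",.03,.06),("flange",.019,.026)):
    q=X[near&(X[:,2]>lo)&(X[:,2]<hi)]
    if len(q)<5: print(nm,len(q)); continue
    w,v=np.linalg.eigh(np.cov(q[:,:2].T)); (cx,cy),wh,a=cv2.minAreaRect((q[:,:2]*1000).astype(np.float32))
    print(nm,len(q),cx,cy,wh,a,"pca",np.degrees(np.arctan2(v[1,1],v[0,1])),cv2.minEnclosingCircle((q[:,:2]*1000).astype(np.float32)))
m=models.mark_of("lid_grip",p)
for k in m[:2]: print(k["p"],k["uv"],onplane(p,k["uv"],.047))
E
```

```text
top 1280 487.4375 218.7358856201172 (17.713787078857422, 59.05022430419922) 82.27263641357422 pca 172.6438664775361 ((487.3055725097656, 217.22964477539062), 29.728845596313477)
bar 1413 487.40264892578125 218.82925415039062 (18.020292282104492, 59.0847282409668) 82.82013702392578 pca 172.769900706022 ((487.1119384765625, 217.38311767578125), 29.962308883666992)
flange 4195 488.0341491699219 218.94244384765625 (83.0249252319336, 83.61137390136719) 32.73207473754883 pca 83.6381553376756 ((488.08526611328125, 218.7622833251953), 43.14173126220703)
0.87 [276.4, 201.0] [[0.48966804 0.21842782 0.047     ]]
```

View pics/w1.png

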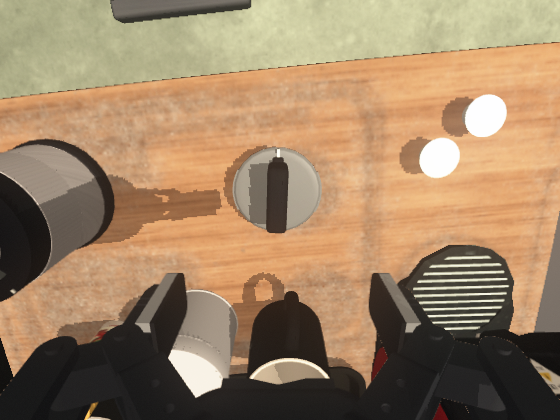

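The wrist view shows the lid centred at (277,190) with clear space around it. Depth puts it at (0.4875, 0.2188), yaw −7.3°. I'll descend and grip.

>>> carry_out --steps '[{"slide": [-0.02,-0.02,0.35],"delta_rot": [0,0,0.01],"gripper": 85},{"slide": [0,0,0.4],"delta_rot": [0,0,0],"gripper": 85},{"slide": [0,0,0.4],"delta_rot": [0,0,0],"gripper": 85},{"slide": [0,0,0.38],"delta_rot": [0,0,0],"gripper": 85},{"slide": [0,0,0],"delta_rot": [0,0,0],"gripper": 60}]' --force 50

```text
t: 4.35
tcp_pos: [0.4834, 0.2173, 0.096]
orientation: [0.062, 0.998, -0.003, -0.005]
contact_force: [-1.3, -0.4, -0.2]
grip_width: 0.0727
grasp_force: 0.0
```

>>> carry_out --steps '[{"slide": [0,0,0],"delta_rot": [0,0,0],"gripper": 20},{"slide": [0,0,0],"delta_rot": [0,0,0],"gripper": 5},{"slide": [0,0,0],"delta_rot": [0,0,0],"gripper": 5},{"slide": [0,0,0],"delta_rot": [0,0,0],"gripper": 5},{"slide": [0,0,0],"delta_rot": [0,0,0],"gripper": 5}]'

```text
t: 4.85
tcp_pos: [0.4889, 0.2194, 0.1032]
orientation: [0.062, 0.998, 0.001, 0.002]
contact_force: [-0.2, 0.8, 6.1]
grip_width: 0.0171
grasp_force: 49.6
```

>>> carry_out --steps '[{"slide": [0,0,-0.3],"delta_rot": [0,0,0],"gripper": 5},{"slide": [0,0,-0.4],"delta_rot": [0,0,0],"gripper": 5},{"slide": [0,0,-0.4],"delta_rot": [0,0,0],"gripper": 5},{"slide": [0,0,-0.4],"delta_rot": [0,0,0],"gripper": 5},{"slide": [0,0,-0.1],"delta_rot": [0,0,0],"gripper": 5}]'

```text
t: 5.35
tcp_pos: [0.4893, 0.2194, 0.2666]
orientation: [0.062, 0.998, 0.002, 0.004]
contact_force: [0.5, -0.6, -0.6]
grip_width: 0.0172
grasp_force: 49.3
```

>>> carry_out --steps '[{"slide": [0,-0.25,0],"delta_rot": [0,0,0],"gripper": 5},{"slide": [0,-0.3,0],"delta_rot": [0,0,0],"gripper": 5},{"slide": [0,-0.25,0],"delta_rot": [0,0,0],"gripper": 5},{"slide": [0,0,0],"delta_rot": [0,0,0],"gripper": 5},{"slide": [0,0,0],"delta_rot": [0,0,0],"gripper": 5}]'

```text
t: 5.85
tcp_pos: [0.4773, 0.1388, 0.2606]
orientation: [0.063, 0.998, 0.0, -0.0]
contact_force: [0.2, -0.1, -1.2]
grip_width: 0.017
grasp_force: 49.3
```

```bash
python3 - <<'E'
from h import *
s=manip.observe(); print(s["tcp_pos"],s["orientation"],s["grip_width"],s["contact_force"])
im=[]
for n in("wrist","side","scene"):
    p=vision.snapshot(n); cv2.imwrite(f"pics/g_{n}.png",p["image"]); np.savez(f"g_{n}.npz",**{k:np.array(v) for k,v in p.items()})
    for t in("grinder_mouth","slot_mark","pulse_mark"):
        for k in models.mark_of(t,p)[:2]: print(n,t,round(k["p"],2),np.round(k["uv"]),onplane(p,k["uv"],.12).round(4))
    X,uv=pts(p,np.ones(p["z_map"].shape,bool))
    q=(np.hypot(X[:,0]-.474,X[:,1]+.003)<.065)&(abs(X[:,2]-.12)<.005)
    f=X[q]; print(n,len(f),np.median(f[:,2]) if len(f) else 0,f.min(0) if len(f) else 0,f.max(0) if len(f) else 0)
E
```

```text
[0.4772779  0.13880696 0.26055312] [ 6.26924572e-02  9.98032831e-01  9.37541152e-05 -3.39290979e-04] 0.01704694587645727 [ 0.24380569 -0.10537681 -1.220889  ]
wrist grinder_mouth 0.98 [ 79. 245.] [[ 0.4754 -0.0053  0.12  ]]
wrist slot_mark 0.79 [129. 287.] [[0.513  0.0211 0.12  ]]
wrist pulse_mark 0.94 [ 92. 301.] [[ 0.5222 -0.0106  0.12  ]]
wrist 10323 0.11907867425290516 [ 0.4233996  -0.05873127  0.11500269] [0.52784722 0.04663741 0.12200426]
side grinder_mouth 0.56 [314. 210.] [[0.4721 0.0069 0.12  ]]
side pulse_mark 0.74 [287. 214.] [[0.5092 0.0566 0.12  ]]
side pulse_mark 0.58 [295. 203.] [[ 0.5235 -0.0141  0.12  ]]
side 440 0.12037651634936561 [ 0.42293403 -0.05698906  0.11500458] [0.50066774 0.0483725  0.12267464]
scene grinder_mouth 0.86 [262. 245.] [[ 0.473  -0.0052  0.12  ]]
scene slot_mark 0.56 [268. 222.] [[0.5175 0.0269 0.12  ]]
scene pulse_mark 0.71 [284. 234.] [[ 0.5183 -0.0135  0.12  ]]
scene 1514 0.1198040496914784 [ 0.42233523 -0.05799787  0.11501253] [0.52760851 0.04714771 0.12367501]
```

View pics/g_wrist.png

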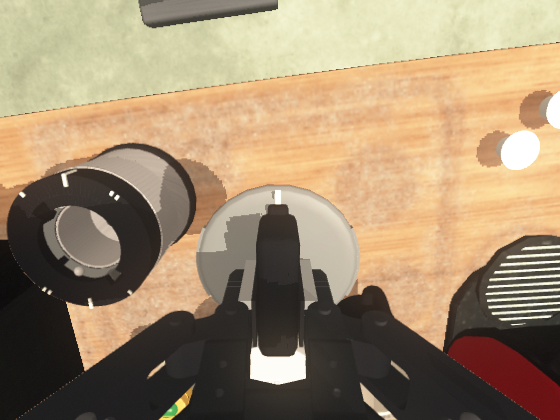

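The wrist view shows the collar, centred at (84,237), with marks on its rim and the slots open. The held lid's tick is at (278,197). I'll rectify the collar plane to get the slot angle and measure the held lid's pose.

```bash
python3 - <<'E'
from h import *
from scipy.optimize import least_squares
for n in("wrist","scene"):
    p=dict(np.load(f"g_{n}.npz")); p["k1"]=float(p["k1"])
    X,uv=pts(p,np.ones(p["z_map"].shape,bool))
    # boundary of top face
    q=(np.hypot(X[:,0]-.4755,X[:,1]+.0058)<.056)&(abs(X[:,2]-.12)<.003)
    m=np.zeros((420,560),np.uint8); m[uv[q][:,1],uv[q][:,0]]=255
    cs=cv2.findContours(m,cv2.RETR_EXTERNAL,cv2.CHAIN_APPROX_NONE)[0]; c=max(cs,key=len)[:,0]
    B=onplane(p,c,.12)[:,:2]
    r=least_squares(lambda v:np.hypot(B[:,0]-v[0],B[:,1]-v[1])-v[2],[.4755,-.0058,.052],loss="soft_l1",f_scale=.0005); print(n,"outer",r.x.round(4))
    cen=r.x[:2]
    # white marks
    g=p["image"].min(2); H=np.zeros((420,560),bool)
    v,u=np.nonzero(g>150); W=onplane(p,np.c_[u,v],.12); rr=np.hypot(*(W[:,:2]-cen).T); k=(rr>.040)&(rr<.0515)
    w=g[v[k],u[k]].astype(float)-140; th=np.degrees(np.arctan2(W[k,1]-cen[1],W[k,0]-cen[0]))
    M=np.zeros((420,560),np.uint8); M[v[k],u[k]]=1
    nl,L=cv2.connectedComponents(M)
    lab=L[v[k],u[k]]
    for i in range(1,nl):
        z=lab==i; print("  mark",z.sum(),round(np.average(th[z],weights=w[z]),1),rr[k][z].mean().round(4))
    # slot: bright/dark or depth below: radius 33-37 non-top
    d=(np.hypot(X[:,0]-cen[0],X[:,1]-cen[1])); 
    im=np.zeros((420,560)); im[uv[:,1],uv[:,0]]=X[:,2]
    A=np.radians(np.arange(0,360,1)); out=[]
    E=np.linalg.inv(p["extrinsics"])
    for a in A:
        c_=[]
        for rad in(.034,.035,.036):
            P=E@np.r_[cen+rad*np.array([np.cos(a),np.sin(a)]),.12,1]; s=P[:2]/P[2]; s=s*(1+p["k1"]*(s@s)); x,y=p["K"][0,0]*s[0]+p["K"][0,2],p["K"][1,1]*s[1]+p["K"][1,2]
            x,y=int(round(x)),int(round(y)); c_.append(im[y,x]<.116 if 0<=x<560 and 0<=y<420 else False)
        out.append(np.mean(c_)>.5)
    print("  slot open degs",np.nonzero(out)[0].tolist())
p=dict(np.load("g_wrist.npz")); p["k1"]=float(p["k1"])
X,uv=pts(p,np.ones(p["z_map"].shape,bool))
c=np.array([.477,.139])
q=(np.hypot(*(X[:,:2]-c).T)<.06)&(X[:,2]>.16)&(X[:,2]<.19)
print("flange z hist",np.percentile(X[q][:,2],[5,25,50,75,95]))
f=X[q&(abs(X[:,2]-np.median(X[q][:,2]))<.004)]; A=np.c_[f[:,:2]-c,np.ones(len(f))]; print("plane",np.linalg.lstsq(A,f[:,2],rcond=None)[0])
zf=np.median(f[:,2])
m=np.zeros((420,560),np.uint8); m[uv[q][:,1],uv[q][:,0]]=255
cn=max(cv2.findContours(m,cv2.RETR_EXTERNAL,cv2.CHAIN_APPROX_NONE)[0],key=len)[:,0]; cn=cn[cn[:,1]<240]
B=onplane(p,cn,zf)[:,:2]; r=least_squares(lambda v:np.hypot(B[:,0]-v[0],B[:,1]-v[1])-.0425,c,loss="soft_l1",f_scale=.0005); print("lid centre",r.x)
# tick
v,u=np.nonzero(p["image"].min(2)>215); k=(u>265)&(u<292)&(v>183)&(v<212); T=onplane(p,np.c_[u[k],v[k]],zf)[:,:2].mean(0); d=T-r.x
print("tick",k.sum(),T,np.degrees(np.arctan2(d[1],d[0])),"bar via tool",T-c,np.degrees(np.arctan2(*(T-c)[::-1])))
q=(np.hypot(*(X[:,:2]-c).T)<.04)&(X[:,2]>.2)&(X[:,2]<.215); print("bartop",q.sum(),np.median(X[q],axis=0))
E
```

```text
wrist outer [ 0.4748 -0.0048  0.0517]
  mark 60 173.8 0.0474
  mark 19 135.2 0.0483
  mark 23 -146.2 0.0497
  mark 19 129.9 0.0481
  mark 5 -50.6 0.0505
  mark 6 -45.9 0.0505
  mark 11 30.4 0.0498
  mark 23 -9.5 0.0487
  slot open degs [23, 24, 25, 26, 27, 28, 29, 30, 31, 32, 33, 34, 35, 36, 37, 38, 39, 40, 41, 204, 205, 206, 207, 208, 209, 210, 211, 212, 213, 214, 215, 216, 217, 218]
scene outer [ 0.4746 -0.006   0.0517]
  mark 4 -5.2 0.0487
  mark 5 130.4 0.0491
  mark 1 -43.6 0.05
  mark 1 -48.9 0.0499
  mark 10 170.2 0.0473
  mark 3 -147.9 0.048
  slot open degs [21, 22, 23, 24, 25, 26, 27, 31, 32, 33, 34, 35, 36, 37, 38, 39, 40, 41, 42, 203, 204, 205, 206, 207, 208, 209, 210, 211, 212, 213, 214, 215, 216, 217, 218, 219, 220, 221, 222]
flange z hist [0.17640973 0.17804573 0.17873495 0.17927981 0.18023576]
plane [0.00189137 0.00066591 0.17855517]
lid centre [0.47652664 0.13798031]
tick 84 [0.43970848 0.14265187] 172.76884391324532 bar via tool [-0.03729152  0.00365187] 174.40699518202877
bartop 6314 [0.46852755 0.13871927 0.21252645]
```

>>> carry_out --steps '[{"slide": [-0.04,-0.3,0],"delta_rot": [0,0,0],"gripper": 5},{"slide": [-0.04,-0.4,0],"delta_rot": [0,0,0],"gripper": 5},{"slide": [-0.04,-0.4,0],"delta_rot": [0,0,0],"gripper": 5},{"slide": [-0.04,-0.32,0],"delta_rot": [0,0,0],"gripper": 5},{"slide": [0,0,0],"delta_rot": [0,0,-0.03],"gripper": 5}]'

```text
t: 6.95
tcp_pos: [0.4757, -0.007, 0.261]
orientation: [0.016, 1.0, -0.001, 0.0]
contact_force: [0.1, 0.6, -0.8]
grip_width: 0.0168
grasp_force: 49.5
```

>>> carry_out --steps '[{"slide": [0,0,0],"delta_rot": [0,0,-0.047],"gripper": 5},{"slide": [0,0,0],"delta_rot": [0,0,-0.047],"gripper": 5},{"slide": [0,0,0],"delta_rot": [0,0,-0.047],"gripper": 5},{"slide": [0,0,0],"delta_rot": [0,0,-0.047],"gripper": 5},{"slide": [0,0,0],"delta_rot": [0,0,0],"gripper": 5}]'

```text
t: 7.45
tcp_pos: [0.4759, -0.0037, 0.261]
orientation: [-0.277, 0.961, -0.0, 0.0]
contact_force: [-1.0, -0.2, -1.5]
grip_width: 0.0173
grasp_force: 49.5
```

```bash
python3 - <<'E'
from h import *
s=manip.observe(); print(s["tcp_pos"],s["orientation"],s["q"],s["contact_force"])
M=R.from_quat(s["orientation"]).as_matrix(); print(M.round(3)); e=np.array([.4755,-.0042,s["tcp_pos"][2]])-s["tcp_pos"]; print("tool slide x10",M.T@e*10, "xdir",np.degrees(np.arctan2(M[1,0],M[0,0]))-180)
p=vision.snapshot("wrist"); cv2.imwrite("pics/a_wrist.png",p["image"])
E
```

```text
[ 0.47587848 -0.00369939  0.26097592] [-2.76510954e-01  9.61010762e-01 -2.34535307e-05  8.53049553e-05] [-7.77533529e-03  2.17121308e-01 -1.39492307e-01  1.21400581e+00
  3.47291768e-06 -5.68098543e-01] [-0.98992571 -0.2058961  -1.4857266 ]
[[-0.847 -0.531  0.   ]
 [-0.531  0.847  0.   ]
 [-0.    -0.    -1.   ]]
tool slide x10 [ 5.86656558e-03 -2.22915654e-03 -6.80130986e-07] xdir -327.8958446437807
```

View pics/a_wrist.png

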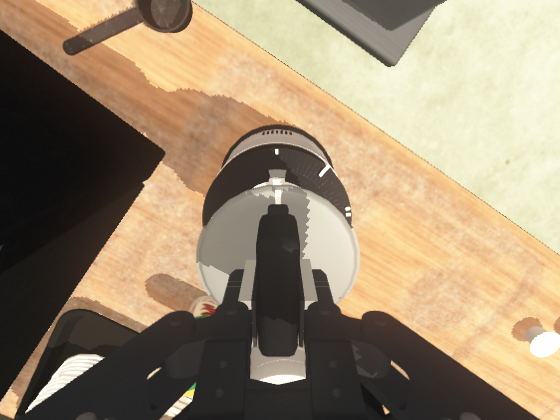

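The wrist view shows the lid's tick (278,197), the slot (277,175) and the slot mark (277,153) in line. I'll lower it gently.

>>> carry_out --steps '[{"slide": [0,0,0.15],"delta_rot": [0,0,0],"gripper": 5},{"slide": [0,0,0.1],"delta_rot": [0,0,0],"gripper": 5},{"slide": [0,0,0.1],"delta_rot": [0,0,0],"gripper": 5},{"slide": [0,0,0.05],"delta_rot": [0,0,0],"gripper": 5},{"slide": [0,0,0],"delta_rot": [0,0,0],"gripper": 5}]'

```text
t: 8.0
tcp_pos: [0.4753, -0.0036, 0.2199]
orientation: [-0.276, 0.961, 0.0, -0.001]
contact_force: [-0.2, -0.3, -1.4]
grip_width: 0.0173
grasp_force: 49.5
```

>>> carry_out --steps '[{"slide": [0,0,0.04],"delta_rot": [0,0,0],"gripper": 5},{"slide": [0,0,0.04],"delta_rot": [0,0,0],"gripper": 5},{"slide": [0,0,0.03],"delta_rot": [0,0,0],"gripper": 5},{"slide": [0,0,0.02],"delta_rot": [0,0,0],"gripper": 5},{"slide": [0,0,0],"delta_rot": [0,0,0],"gripper": 5}]'

```text
t: 8.5
tcp_pos: [0.4757, -0.0037, 0.2076]
orientation: [-0.277, 0.961, 0.0, -0.0]
contact_force: [0.5, -0.8, -1.1]
grip_width: 0.017
grasp_force: 49.5
```

>>> carry_out --steps '[{"slide": [0,0,0.01],"delta_rot": [0,0,0],"gripper": 5},{"slide": [0,0,0.01],"delta_rot": [0,0,0],"gripper": 5},{"slide": [0,0,0],"delta_rot": [0,0,0],"gripper": 5}]'

```text
t: 8.8
tcp_pos: [0.4758, -0.0037, 0.2071]
orientation: [-0.277, 0.961, -0.0, 0.0]
contact_force: [-3.3, -0.3, 5.9]
grip_width: 0.0172
grasp_force: 50.5
```

```bash
python3 - <<'E'
from h import *
s=manip.observe(); print(s["tcp_pos"],s["contact_force"],s["ft_torque"])
p=vision.snapshot("wrist"); cv2.imwrite("pics/b_wrist.png",p["image"])
X,uv=pts(p,np.ones(p["z_map"].shape,bool))
q=(uv[:,1]<235)&(np.hypot(X[:,0]-.4755,X[:,1]+.005)<.042)&(X[:,2]>.11)&(X[:,2]<.15); f=X[q]
print(len(f),np.percentile(f[:,2],[5,50,95])); A=np.c_[f[:,:2]-[.4755,-.005],np.ones(len(f))]; print(np.linalg.lstsq(A,f[:,2],rcond=None)[0])
E
```

```text
[ 0.47584991 -0.00369683  0.20713404] [-3.33212919 -0.29375286  5.89509086] [-0.00981489  0.58070584  0.01133798]
5247 [0.12322701 0.12540064 0.14205985]
[0.00816318 0.00069602 0.12723359]
```

View pics/b_wrist.png

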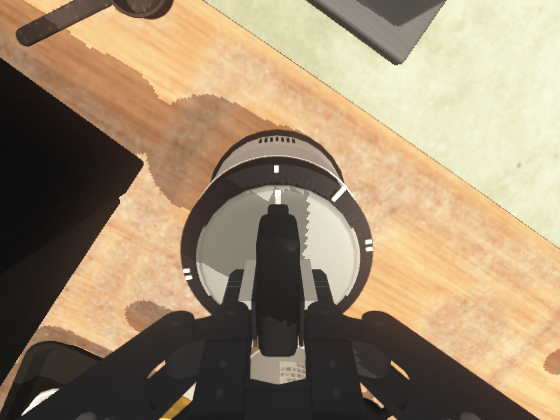

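The wrist view shows the lid seated on the collar with its tick at the slot mark (277,170). Flange height and contact force agree. I'll firm up the grip and turn clockwise.

>>> carry_out --steps '[{"slide": [0,0,0],"delta_rot": [0,0,0],"gripper": 5},{"slide": [0,0,0],"delta_rot": [0,0,0.03],"gripper": 5},{"slide": [0,0,0],"delta_rot": [0,0,0.03],"gripper": 5},{"slide": [0,0,0],"delta_rot": [0,0,0.03],"gripper": 5},{"slide": [0,0,0],"delta_rot": [0,0,0],"gripper": 5}]' --force 100

```text
t: 9.35
tcp_pos: [0.4768, -0.0042, 0.2073]
orientation: [-0.138, 0.99, -0.001, 0.001]
contact_force: [-0.0, -2.3, 5.8]
grip_width: 0.016
grasp_force: 98.1
```

>>> carry_out --steps '[{"slide": [0,0,0],"delta_rot": [0,0,0.03],"gripper": 5},{"slide": [0,0,0],"delta_rot": [0,0,0.03],"gripper": 5},{"slide": [0,0,0],"delta_rot": [0,0,0.03],"gripper": 5},{"slide": [0,0,0],"delta_rot": [0,0,0.03],"gripper": 5},{"slide": [0,0,0],"delta_rot": [0,0,0],"gripper": 5}]'

```text
t: 9.85
tcp_pos: [0.4768, -0.0046, 0.2073]
orientation: [0.05, 0.999, -0.001, 0.002]
contact_force: [-0.8, -4.0, 5.9]
grip_width: 0.0166
grasp_force: 98.1
```

```bash
python3 - <<'E'
from h import *
s=manip.observe(); print(s["tcp_pos"],s["contact_force"],s["ft_torque"],s["grasp_force"])
M=R.from_quat(s["orientation"]).as_matrix(); print("yaw",np.degrees(np.arctan2(-M[1,0],-M[0,0])), "tilt",np.degrees(np.arccos(-M[2,2])))
p=vision.snapshot("wrist"); cv2.imwrite("pics/d_wrist.png",cv2.resize(p["image"][120:320,150:410],None,fx=2,fy=2))
E
```

```text
[ 0.4767799  -0.00461461  0.20732062] [-0.84433315 -4.00188499  5.89255858] [-0.7378674   0.10018356  0.02869706] 98.07787299156189
yaw -5.774380325862188 tilt 0.23610844399658748
```

View pics/d_wrist.png

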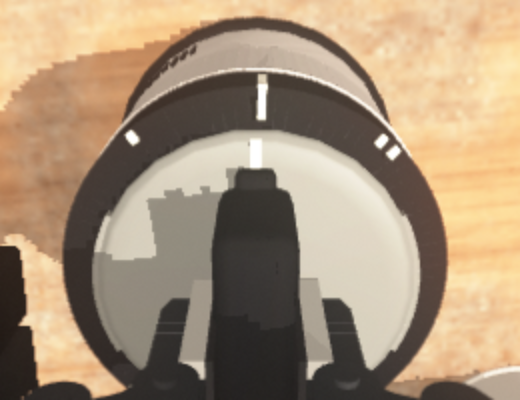

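The crop shows the lid's tick at (256,150) about 2° short of the long pulse mark at (262,100). I'll add 2° and hold.

>>> carry_out --steps '[{"slide": [0,0,0],"delta_rot": [0,0,0.012],"gripper": 5},{"slide": [0,0,0],"delta_rot": [0,0,0],"gripper": 5},{"slide": [0,0,0],"delta_rot": [0,0,0],"gripper": 5},{"slide": [0,0,0],"delta_rot": [0,0,0],"gripper": 5},{"slide": [0,0,0],"delta_rot": [0,0,0],"gripper": 5}]'

```text
t: 10.4
tcp_pos: [0.4767, -0.0046, 0.2073]
orientation: [0.068, 0.998, -0.001, 0.002]
contact_force: [-0.6, -3.8, 4.9]
grip_width: 0.0164
grasp_force: 98.1
```

>>> carry_out --steps '[{"slide": [0,0,0],"delta_rot": [0,0,0],"gripper": 5},{"slide": [0,0,0],"delta_rot": [0,0,0],"gripper": 5},{"slide": [0,0,0],"delta_rot": [0,0,0],"gripper": 5}]'

```text
t: 10.7
tcp_pos: [0.4767, -0.0047, 0.2073]
orientation: [0.068, 0.998, -0.001, 0.002]
contact_force: [-1.1, -4.0, 5.8]
grip_width: 0.0162
grasp_force: 98.1
```

```bash
python3 - <<'E'
from h import *
s=manip.observe(); print(s["t"],s["tcp_pos"],s["contact_force"],s["ft_torque"],s["grasp_force"],s["joint_efforts"][5])
M=R.from_quat(s["orientation"]).as_matrix(); print("yaw",np.degrees(np.arctan2(-M[1,0],-M[0,0])))
p=vision.snapshot("wrist"); cv2.imwrite("pics/e_wrist.png",cv2.resize(p["image"][120:320,150:410],None,fx=2,fy=2))
X,uv=pts(p,np.ones(p["z_map"].shape,bool)); d=np.hypot(X[:,0]-.4752,X[:,1]+.005); o=uv[:,1]<230
for a,b in((.033,.040),(.045,.050)):
    f=X[o&(d>a)&(d<b)&(X[:,2]>.11)&(X[:,2]<.135)]; print(len(f),np.median(f[:,2]))
E
```

```text
10.7 [ 0.47673656 -0.00466075  0.20729541] [-1.05144804 -3.96135684  5.77030022] [-0.67827401  0.1467544   0.13280745] 98.13730001449585 0.1415102183818817
yaw -7.850751898102135
2211 0.12499512660082648
2214 0.11920529814609175
```

View pics/e_wrist.png

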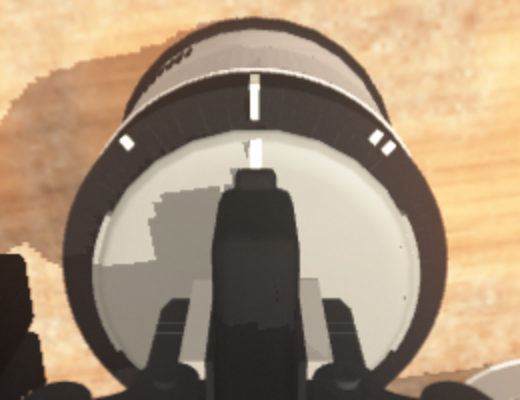

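The picture shows the tick at (256,150) in line with the long pulse mark at (254,100). The flange lies 6 mm above the collar, so the lid is seated, and the spring torque is felt. I'm handing it in.

```bash
python3 -c "
from rig import ticket
print(ticket.close_job())"
```

```text
the job is handed in; nothing more can be done
None
```

I handed in the job with the lid seated on the grinder, turned about 40° clockwise to the pulse mark, and held there against the spring; the hand-in returned no verdict.

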